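# Pile up corner squares heel to toe

## Robot

A 7-joint arm with a two-finger parallel gripper is mounted at the origin on a cart in front of the work surface, level with it; the furniture and walls round the work are solid. World frame = base frame: x ahead of the robot, y to its left, z up, the work surface at z = 0. Lengths are in mm, angles in rad, forces in N, time in s.
With the tool pointing down it reaches from about 400 to 850 mm from the base axis. Payload 10.4 kg.
Tool frame: the origin (TCP) lies at the very end of the fingers, on their centre line; the grasp point (between the pads) lies 19 mm behind it; z points along the fingers, y is the line along which they close (so a half turn about z gives the same grasp; the last joint's range is limited). The gripper opens to 85 mm and grips with 20 to 120 N. Pads are 22 mm wide; open, the fingers measure 114 mm over their backs; the gripper's body (76 mm by 85 mm) begins 54 mm behind the grasp point. The pads swing forward as they close: fully open they stand 13 mm farther back than shut.
Start: joints at [-1.345, 0.332, -0.065, 1.46, 0.022, 1.35, -0.088], TCP at [153.886, 605.783, 205.538] pointing down, gripper open.
Joint ranges: [-2.6, 2.6], [-0.5, 2.12], [-1.47, 1.34], [0.16, 2.42], [-1.27, 4.41], [0.06, 2.06], [-2.6, 2.6]. Speed limits (rad/s): [2.22, 2.22, 2.79, 2.79, 3.14, 3.14, 3.14].

## Interface

Orientations are given as a rotation vector (axis times angle).
In Python, from station import arm, read_camera, nets gives the robot as it stands. The module is installed in compiled form; this text tells all that it offers.
- The arm moves only by the shell command python3 -m inch 'ROWS' [FORCE]. ROWS is JSON, a list of rows, each a list of 3 entries, a list of its own where there are three numbers: the turn, a rotation vector about the tool's x, y, z in units of 0.5 rad (1.0 is 0.5 rad), then the shift along the tool's x, y, z in units of 1000 mm (1.0 is 1000 mm), then the opening, from 0 (shut) to 1 (fully open). In form: [[[ax, ay, az], [x, y, z], jaw], ...]. A call has 1 to 12 rows; each row shifts and turns the commanded pose from where the row before left it, along the tool's axes as they then stand; what a row does not reach is not made up. A row lasts 1/8 s, in which the tool goes at most 62.5 mm and 10.7 degrees, less where a joint would pass 70% of its speed; a pose out of reach is approached as far as the arm can. A call with a number of a shift or a turn outside -1 to 1 is refused whole. A call with a gripper value outside its range is refused whole. The fingers move at their own pace and stop on an object; FORCE is the grip in N (left out, the last holds). Time passes only in rows, so rows that do not move let the fingers close. It gives the time, the measured TCP pose, the force, the opening and the grip force at its end, in the units of the state.
- arm.get_state(): the state, without advancing time (a new reading comes with each control period).
- read_camera(name): name is "side" or "top" or "wrist"; returns a dict with "pixels" (480x640x3 uint8, red, green, blue), "intrinsics" (3x3 intrinsics, pixels), "origin" and "orientation" of the camera in the world. Camera axes: x right, y down, z forward; pixel columns grow to the right and rows downward; lengths in mm; the calibration is good to about 2 mm. A picture is of the moment at which its call begins. There is no depth.
- arm.hand_in(): hands the job in; it is judged then, once.
Trained networks look in a picture, given as the dict that the camera call returned (one of the last four; its "shot" number tells which), for a name from the list of things; names that differ only in an ending like _2 or _b are one class to them, and where a whole thing is asked for, a point or a joint stands for the part that bears it (a point fixed in the world has none). Each returns a list of dicts, best first, with "p" (0 to 1); they miss things now and then, are a little off and sometimes report something else, mostly with a low value. They report only what shows in the picture. A call takes as long as a camera call.
- nets.search_frame(label, picture): "extent" ([centre column, centre row, width, height] as shares, 0 to 1, of the picture: columns of its width, rows of its height, round what is visible of it).
- nets.cut_out(label, picture): "mask" (480x640 bool, what is visible of it) and "extent" ([centre column, centre row, width, height] as shares, 0 to 1, of the picture: columns of its width, rows of its height, round what is visible of it).
- nets.landmark_of(label, picture): "point" ([row, column] as shares, 0 to 1, of the picture: columns of its width, rows of its height: a listed point, or the origin of a listed thing).
The state is a dict: "t": time; "joint_positions": joint angles; "qd": joint speeds; "effort": joint torques, N m; "position": TCP position; "orientation": TCP orientation; "contact_force": force on the tool from outside, world axes, zero at the start; "moment": the same for the moment, N m; "opening": finger opening in mm; "gripper_force": force on a finger pad.
Only numpy, scipy, OpenCV 4.12 (cv2) and the standard library are available. Lean on these libraries where they do the work, as an engineer would, in place of code of your own. Each camera call takes 0.05 s, during which the arm holds its last target. There are 200 camera calls.

## Task

Put the L-shaped corner squares away in one pile of three on the cork mat: lay the two loose ones on the one that is already on the mat, knobs up, each turned half round from the one below so that its knobbed heel stands diagonally across from the knob beneath and its arm ends rest on the arm ends below, outer edges about flush. Set them down without dropping them; leave the bottom square where it is and do not disturb the other things on the table.

Things in the scene. Friction and masses are not known exactly. Their poses are not given: they have to be found in the camera images.
- cork_mat: round cork mat, 160 mm across, 5 mm thick, fixed to the table. Origin: centre of its underside
- square_base: L-shaped hardwood corner square, 0.22 kg, 20 mm thick, outer sides 110 mm, both arms 44 mm wide, a steel knob on its heel (the corner). Loose, lies on the cork mat, bottom of the pile. Origin: underside, centre of the 110 x 110 mm square it spans; z up. Arms fill x -55..55, y -55..-11 and x -55..-11, y -55..55 mm; the empty quarter is towards +x +y.
- square_a: L-shaped hardwood corner square, 0.22 kg, 20 mm thick, outer sides 110 mm, both arms 44 mm wide, a steel knob on its heel (the corner). Lies loose on the table. Origin: underside, centre of the 110 x 110 mm square it spans; z up. Arms fill x -55..55, y -55..-11 and x -55..-11, y -55..55 mm; the empty quarter is towards +x +y.
- square_b: L-shaped hardwood corner square, 0.22 kg, 20 mm thick, outer sides 110 mm, both arms 44 mm wide, a steel knob on its heel (the corner). Lies loose on the table, like square_a. Origin: underside, centre of the 110 x 110 mm square it spans; z up. Arms fill x -55..55, y -55..-11 and x -55..-11, y -55..55 mm; the empty quarter is towards +x +y.
- square_base_heel (a point): heel of square_base, where its arms meet: on the knob's axis, at the level of the top face (20 mm above the underside), at x = y = -33 mm of the square. The round knob is 26 mm across and rises 14 mm above the top face. The square's centre of mass is at about x = y = -13 mm
- square_a_heel (a point): heel of square_a, where its arms meet: on the knob's axis, at the level of the top face (20 mm above the underside), at x = y = -33 mm of the square. The round knob is 26 mm across and rises 14 mm above the top face. The square's centre of mass is at about x = y = -13 mm
- square_b_heel (a point): heel of square_b, where its arms meet: on the knob's axis, at the level of the top face (20 mm above the underside), at x = y = -33 mm of the square. The round knob is 26 mm across and rises 14 mm above the top face. The square's centre of mass is at about x = y = -13 mm
- iron_stand: stand with a soldering iron, fixed, left of the work: about 85 x 145 mm foot, the iron leans over it up to 165 mm high and out to 90 mm in front (-x) of the origin; keep the hand clear. Origin: centre of its underside
- foil_roll: roll of copper foil tape, a flat ring 62 mm across, 7 mm high; loose, not part of the job. Origin: centre of its underside
- layout_block: metal layout bar, 22 x 70 x 18 mm, lying in front; loose, not part of the job. Origin: centre of its underside
- tin_of_nails: open round tin of nails, 61 mm across, 22 mm high; loose, not part of the job. Origin: centre of its underside
- glass_nugget: glass nugget, a dome 26 mm across, 10 mm high; loose, not part of the job. Origin: centre of its underside
- pencil_loose: pencil, 148 mm long, 7 mm thick; loose, not part of the job. Origin: centre of its underside

How it is judged:
By the outcome, as a careful person would: the job done as asked, in the order asked, and still so for the second after the job is handed in, with the robot touching nothing.
It also fails if it takes over 58 s, if anything falls off the work surface, if the arm or the gripper's body presses on something with over 40 N, if the wrist force passes 120 N, or if a joint passes its speed limit or range.

## Working session

There is one attempt and no reset: what is moved stays moved. The work goes in short steps, Python scripts to look and compute and a shell command to move; the robot and the scene stay as the last step left them, time stands still between calls to the robot, and variables do not carry over. Pictures are saved under pics/ and viewed, at most 11 in all, crops included, and the job is handed in when it is done.

```bash
mkdir -p pics; cat > h.py <<'E'
import numpy as np, cv2
from scipy.spatial.transform import Rotation as R
from station import arm, read_camera, nets
def rot(o):
    o=np.array(o,float)
    return o if o.shape==(3,3) else R.from_rotvec(o).as_matrix()
def ray(pic,u,v,z):
    K=np.array(pic["intrinsics"]);M=rot(pic["orientation"]);o=np.array(pic["origin"])
    d=M@np.linalg.inv(K)@np.array([u,v,1.]);return o+d*(z-o[2])/d[2]
def proj(pic,P):
    K=np.array(pic["intrinsics"]);M=rot(pic["orientation"]);o=np.array(pic["origin"])
    q=K@(M.T@(np.array(P,float)-o));return q[:2]/q[2]
def save(pic,n,s=1): cv2.imwrite(n,cv2.resize(pic["pixels"][:,:,::-1],None,fx=s,fy=s))
E
python3 - <<'E'
from h import *
for c in("top","side"):
    p=read_camera(c);save(p,f"pics/{c}0.png");print(c,np.round(p["origin"]),np.round(p["orientation"],3),np.array(p["intrinsics"])[0])
    for l,z in(("square_a_heel",20),("square_base_heel",25),("square_a",0),("cork_mat",0)):
        for d in nets.landmark_of(l,p)[:5]:
            v,u=np.array(d["point"])*[480,640];print(l,round(d["p"],2),round(u),round(v),np.round(ray(p,u,v,z)))
s=arm.get_state();print(s)
E
```

```text
top [ 463. -156. 1081.] [-2.189  2.146 -0.111] [481.27210013   0.         332.73275286]
square_base_heel 0.92 338 290 [ 460. -167.   25.]
square_a 0.97 288 187 [692. -48.   0.]
square_a 0.76 242 274 [492.  49.   0.]
square_a 0.29 337 268 [ 508. -163.    0.]
cork_mat 0.8 332 269 [ 506. -154.    0.]
side [336. 927. 554.] [-0.297  2.515 -1.652] [593.61245086   0.         319.43515705]
square_a_heel 0.6 356 306 [478.   8.  20.]
square_a_heel 0.58 241 270 [727. -78.  20.]
square_base_heel 0.95 382 264 [ 454. -163.   25.]
square_a 0.74 328 291 [547. -69.   0.]
square_a 0.71 262 287 [676. -53.   0.]
square_a 0.55 344 328 [491.  55.   0.]
cork_mat 0.84 361 274 [ 496. -156.    0.]
{'t': 0.5, 'joint_positions': array([-1.34459694,  0.33221636, -0.06470534,  1.46013476,  0.02158623,
        1.34992244, -0.08850032]), 'qd': array([ 0.00020098,  0.00029689,  0.00214659,  0.00025483, -0.00030107,
        0.00158084,  0.00112346]), 'effort': array([-6.65121315e-04, -6.24746561e+01,  4.87270521e-02, -3.91561353e+01,
        1.62472995e-02,  2.35202118e-03,  4.09872669e-06]), 'position': array([153.87524368, 605.75870374, 205.51069231]), 'orientation': array([-3.89793681e-01, -3.11728936e+00, -2.41102668e-05]), 'contact_force': array([-0.47164116,  0.35511493,  0.08080265]), 'moment': array([-0.032894  , -0.01647433,  0.02418532]), 'gripper_force': 0.0, 'opening': 85.54068584321446}
```

View pics/top0.png

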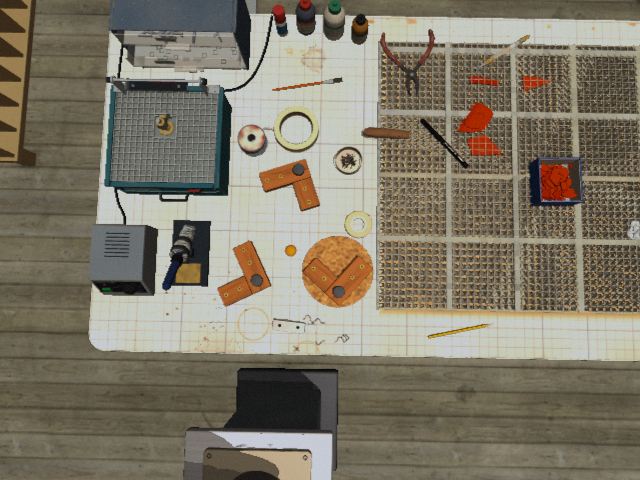

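View pics/side0.png

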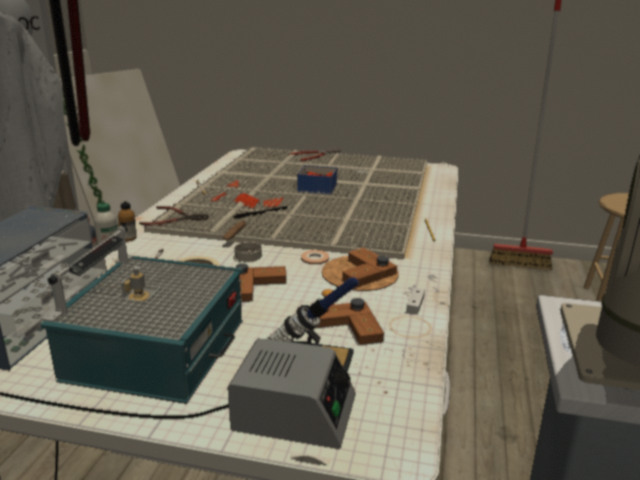

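The top view (up is +x, left is +y) shows the far loose square's knob at (298,169), the near one's at (257,281), and the base's at (338,292). The base's arms point up-left and up-right. The iron sits at (180,260) and the side view shows it leaning toward the near square. Next I fit the outlines.

```bash
cat >> h.py <<'E'
from scipy.optimize import minimize
L=np.array([[-55,-55],[55,-55],[55,-11],[-11,-11],[-11,55],[-55,55]],float)
def loc2w(pose,q):
    c,s=np.cos(pose[2]),np.sin(pose[2]);return np.array(q,float)@np.array([[c,s],[-s,c]])+pose[:2]
def render(pic,pose,z0,S=4):
    m=np.zeros((480*S,640*S),np.uint8);P=loc2w(pose,L);n=6
    def fill(X): cv2.fillPoly(m,[np.round((np.array([proj(pic,x) for x in X])+.5)*S).astype(int)],1)
    b=[[*p,z0] for p in P];t=[[*p,z0+20] for p in P];fill(b);fill(t)
    for i in range(6): fill([b[i],b[(i+1)%6],t[(i+1)%6],t[i]])
    return cv2.resize(m.astype(np.float32),(640,480),interpolation=cv2.INTER_AREA)
def fit(pic,mask,p0,z0):
    mk=mask.astype(np.float32)
    f=lambda p:1-np.minimum(r:=render(pic,[p[0],p[1],p[2]/60],z0),mk).sum()/np.maximum(r,mk).sum()
    x0=np.array([p0[0],p0[1],p0[2]*60])
    for st in(8,2):
        s=np.vstack([x0]+[x0+st*e for e in np.eye(3)])
        r=minimize(f,x0,method="Nelder-Mead",options=dict(initial_simplex=s,maxfev=70,xatol=.1,fatol=1e-4));x0=r.x
    return np.array([x0[0],x0[1],x0[2]/60]),r.fun
E
python3 - <<'E'
from h import *
p=read_camera("top")
ms=[]
for l in("square_a","square_base"):
    for d in nets.cut_out(l,p): ms.append((l,d)); print(l,round(d["p"],2),np.round(np.array(d["extent"])*[640,480,640,480]))
# knob pixel, arm1 end, arm2 end guess -> yaw from knob to centre dir = +45deg in local
for n,k,c,z0 in(("far",(298,169),(288,187),0),("near",(257,281),(242,274),0),("base",(338,292),(337,268),5)):
    K=ray(p,*k,z0+34)[:2];d=ray(p,*c,z0)[:2]-K;yaw=np.arctan2(d[1],d[0])-np.pi/4
    pose=[*loc2w([*K,yaw],[[33,33]])[0],yaw]
    best=max((d for l,d in ms if d["p"]>.2),key=lambda d:(d["mask"]*render(p,pose,z0)).sum()/np.maximum(d["mask"],render(p,pose,z0)).sum())
    x,f=fit(p,best["mask"],pose,z0);print(n,np.round(pose,2),"fit",np.round(x[:2],1),round(np.degrees(x[2]),1),"1-iou",round(f,3),"heel",np.round(loc2w(x,[[-33,-33]])),"knob px",np.round(proj(p,[*loc2w(x,[[-33,-33]])[0],z0+34]),1))
for l in("iron_stand","foil_roll","tin_of_nails","glass_nugget","layout_block"):
    for d in nets.search_frame(l,p)[:1]:
        e=np.array(d["extent"])*[640,480,640,480];print(l,round(d["p"],2),np.round(ray(p,e[0],e[1],10)),np.round(e))
E
```

```text
square_a 0.82 [289. 184.  60.  55.]
square_a 0.56 [244. 274.  49.  69.]
square_base 0.89 [338. 278.  71.  47.]
square_base 0.33 [460. 330.  63.  15.]
far [687.17 -45.87   1.73] fit [685. -52.] 108.1 1-iou 0.058 heel [[727. -73.]] knob px [298.  168.3]
near [4.9258e+02 5.2510e+01 4.1000e-01] fit [492.3  55.6] 25.1 1-iou 0.069 heel [[476.  12.]] knob px [255.8 280.6]
base [ 502.07 -164.37   -0.73] fit [ 503.1 -163.8] -41.1 1-iou 0.047 heel [[ 457. -167.]] knob px [338.  291.5]
iron_stand 0.73 [373. -63.  10.] [290. 329.  32.  15.]
foil_roll 0.88 [ 608. -211.   10.] [359. 224.  26.  26.]
tin_of_nails 0.97 [ 750. -189.   10.] [350. 162.  32.  31.]
glass_nugget 0.54 [541. -62.  10.] [292. 252.   9.   8.]
layout_block 0.92 [376. -60.  10.] [288. 327.  28.  11.]
```

```bash
cat >> h.py <<'E'
def togo(xyz,yaw):
    """total turn (units) about tool z, then total shift (units) in tool axes after the turn (tool down)"""
    s=arm.get_state();M=R.from_rotvec(s["orientation"]).as_matrix()
    cur=np.degrees(np.arctan2(M[1,1],M[0,1]));d=(yaw-cur+180)%360-180
    a=np.radians(yaw);T=np.array([[-np.sin(a),np.cos(a),0],[np.cos(a),np.sin(a),0],[0,0,-1]])
    print("t",s["t"],"pos",np.round(s["position"],1),"yaw",round(cur,1),"tilt z",np.round(M[:,2],3),"turn",round(-np.radians(d)/.5,3),"shift",np.round(T@(np.array(xyz)-s["position"])/1000,4),"F",np.round(s["contact_force"],1),"open",round(s["opening"],1),"grip",round(s["gripper_force"],1))
def gpt(pose,q=(5,-33)): return loc2w(pose,[q])[0]
E
python3 - <<'E'
from h import *
g=gpt([685,-52,np.radians(108.1)]);print(g);togo([*g,170],18.1)
E
```

```text
[714.813637   -36.99509916]
t 0.9 pos [153.9 605.8 205.6] yaw 75.7 tilt z [ 0.  0. -1.] turn 2.012 shift [-0.7853  0.3335  0.0356] F [ 0.2 -0.   0.1] open 85.6 grip 0.0
```

```bash
python3 -m inch '[[[0,0,0.335],[0,0,-0.0125],0.8],[[0,0,0.335],[0,0,-0.0125],0.8],[[0,0,0.335],[0,0,-0.0125],0.8],[[0,0,0.335],[0,0,-0.0125],0.8],[[0,0,0.335],[0,0,-0.0125],0.8],[[0,0,0.335],[0,0,-0.0125],0.8],[[0,0,0],[-0.0436,0.0185,0],0.8],[[0,0,0],[-0.0436,0.0185,0],0.8],[[0,0,0],[-0.0436,0.0185,0],0.8],[[0,0,0],[-0.0436,0.0185,0],0.8],[[0,0,0],[-0.0436,0.0185,0],0.8],[[0,0,0],[-0.0436,0.0185,0],0.8]]' 60
python3 -m inch '[[[0,0,0],[-0.0436,0.0185,0],0.8],[[0,0,0],[-0.0436,0.0185,0],0.8],[[0,0,0],[-0.0436,0.0185,0],0.8],[[0,0,0],[-0.0436,0.0185,0],0.8],[[0,0,0],[-0.0436,0.0185,0],0.8],[[0,0,0],[-0.0436,0.0185,0],0.8],[[0,0,0],[-0.0436,0.0185,0],0.8],[[0,0,0],[-0.0436,0.0185,0.02],0.8],[[0,0,0],[-0.0436,0.0185,0.03],0.8],[[0,0,0],[-0.0436,0.0185,0.03],0.8],[[0,0,0],[-0.0436,0.0185,0.03],0.8],[[0,0,0],[0,0,0],0.8]]' 
python3 - <<'E'
from h import *
togo([714.8,-37,100],18.1)
p=read_camera("wrist");save(p,"pics/w1.png")
for d in nets.cut_out("square_a",p)[:3]:
    x,f=fit(p,d["mask"],[685,-52,np.radians(108)],0);print(round(d["p"],2),np.round(x[:2],1),np.degrees(x[2]),f)
for d in nets.landmark_of("square_a_heel",p)[:2]:
    v,u=np.array(d["point"])*[480,640];print(d["p"],u,v,ray(p,u,v,20))
E
```

```text
t: 2.4
position: [341.8, 390.5, 280.7]
orientation: [-1.843, -2.544, -0.001]
contact_force: [0.7, 0.8, -0.3]
opening: 68.3
gripper_force: 0.0
t: 3.9
position: [683.2, -4.9, 166.7]
orientation: [-1.848, -2.538, 0.009]
contact_force: [-1.0, 1.6, 1.6]
opening: 68.1
gripper_force: 0.0
t 3.9 pos [683.2  -4.9 166.7] yaw 17.9 tilt z [-0.005 -0.003 -1.   ] turn -0.008 shift [-0.0403  0.0201  0.0667] F [-1.   1.6  1.6] open 68.1 grip 0.0
0.81 [685. -52.] 108.0 1.0
0.63 [683.1 -53.8] 108.77375726184661 0.03254967927932739
0.68 80.89600000000002 121.92 [476.70925707  12.06977437  20.        ]
0.44 324.22400000000005 394.704 [ 746.00020622 -173.25958555   20.        ]
```

View pics/w1.png

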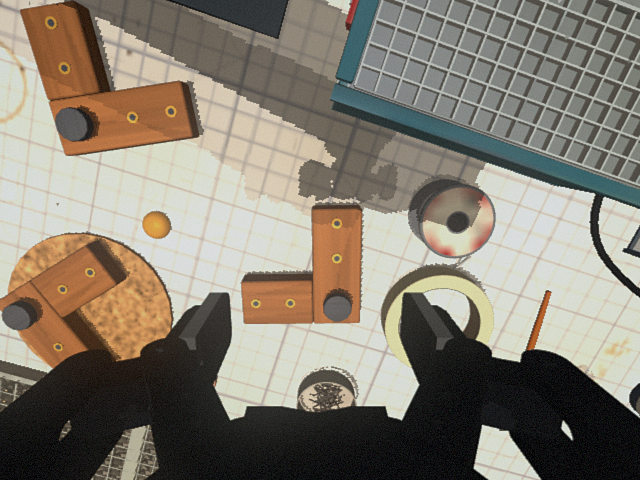

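```bash
python3 - <<'E'
from h import *
p=read_camera("wrist")
for l in("square_a","square_base"):
  for d in nets.cut_out(l,p)[:3]:
    for n,g,z in(("far",[685,-52,108],0),("near",[492,55,25],0),("base",[503,-164,-41],5)):
        g=[g[0],g[1],np.radians(g[2])]
        if (d["mask"]*render(p,g,z)).sum()/d["mask"].sum()>.4:
            x,f=fit(p,d["mask"],g,z);print(n,round(d["p"],2),np.round(x[:2],1),round(np.degrees(x[2]),1),round(f,3))
g=gpt([683.5,-53.5,np.radians(108.5)],(6,-33));togo([*g,3],18.5)
E
```

```text
near 0.78 [492.4  54.1] 26.1 0.029
far 0.7 [683.2 -54. ] 109.1 0.051
base 0.94 [ 501.4 -166.7] -41.4 0.206
t 4.2 pos [683.9   1.  171.7] yaw 18.3 tilt z [ 0.002  0.001 -1.   ] turn -0.008 shift [-0.0456  0.0153  0.1687] F [-0.2  0.5  0.5] open 68.5 grip 0.0
```

```bash
python3 -m inch '[[[0,0,-0.01],[-0.015,0.005,0.03],0.8],[[0,0,-0.01],[-0.015,0.005,0.03],0.8],[[0,0,0],[-0.0155,0.0053,0.03],0.8],[[0,0,0],[0,0,0.025],0.8],[[0,0,0],[0,0,0.02],0.8],[[0,0,0],[0,0,0.01],0.8],[[0,0,0],[0,0,0],0.8],[[0,0,0],[0,0,0],0.8]]'
python3 - <<'E'
from h import *
g=gpt([683.2,-54,np.radians(108.9)],(6,-33));togo([*g,3],18.9)
p=read_camera("wrist");save(p,"pics/w2.png")
E
```

```text
t: 5.2
position: [713.3, -38.6, 26.7]
orientation: [1.829, 2.553, 0.002]
contact_force: [-0.3, 1.2, 0.5]
opening: 68.5
gripper_force: 0.0
t 5.2 pos [713.3 -38.6  26.7] yaw 18.7 tilt z [ 0.002  0.    -1.   ] turn -0.005 shift [ 0.0012 -0.0005  0.0237] F [-0.3  1.2  0.5] open 68.5 grip 0.0
```

View pics/w2.png

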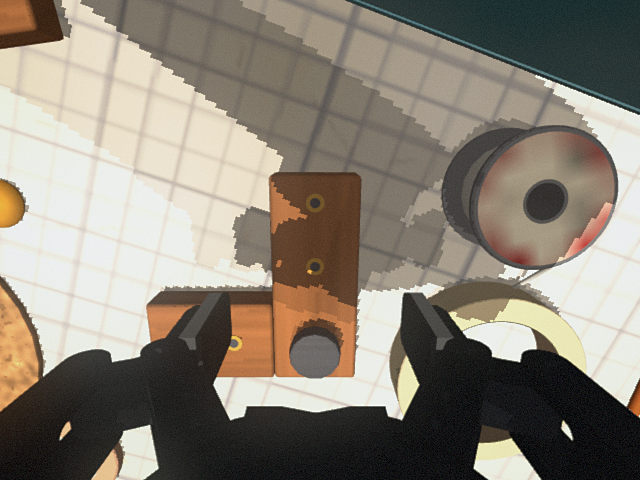

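```bash
python3 - <<'E'
from h import *
p=read_camera("wrist");s=arm.get_state();M=R.from_rotvec(s["orientation"]).as_matrix();t=s["position"]
print("cam",p["origin"]-t,"axis",np.round(rot(p["orientation"])[:,2],3),np.array(p["intrinsics"])[:2,2])
for zz in(0,-8,-19):
    for x in(-11,0,11): print(zz,x,[np.round(proj(p,t+M@np.array([x,y,zz]))) for y in(-34,0,34)])
pose=[683.2,-54,np.radians(108.9)]
for d in nets.cut_out("square_a",p)[:3]:
    x,f=fit(p,d["mask"],pose,0);print(round(d["p"],2),np.round(x[:2],1),round(np.degrees(x[2]),1),round(f,3))
print([np.round(proj(p,[*q,20])) for q in loc2w(pose,L)])
E
```

```text
cam [-21.26871013  62.57020741 168.32582603] axis [ 0.088 -0.251 -0.964] [315.64764761 241.56741042]
0 -11 [array([246., 301.]), array([315., 301.]), array([384., 301.])]
0 0 [array([245., 280.]), array([315., 280.]), array([385., 280.])]
0 11 [array([244., 259.]), array([315., 259.]), array([386., 259.])]
-8 -11 [array([243., 308.]), array([315., 308.]), array([387., 308.])]
-8 0 [array([242., 287.]), array([315., 287.]), array([388., 287.])]
-8 11 [array([241., 264.]), array([315., 264.]), array([389., 264.])]
-19 -11 [array([238., 319.]), array([315., 319.]), array([391., 319.])]
-19 0 [array([237., 296.]), array([315., 296.]), array([393., 296.])]
-19 11 [array([236., 273.]), array([315., 273.]), array([394., 273.])]
0.81 [683.2 -54. ] 108.9 1.0
0.6 [683.2 -54. ] 108.7 0.202
[array([355., 378.]), array([361., 174.]), array([267., 174.]), array([271., 304.]), array([143., 305.]), array([153., 379.])]
```

```bash
python3 -m inch '[[[0,0,0],[0,0,0],0.53],[[0,0,0],[0,0,0],0.53],[[0,0,0],[0,0,0],0.53]]'
python3 -c "
from h import *
p=read_camera('wrist');cv2.imwrite('/tmp/a.png',p['pixels'][200:480,120:520,::-1])"
python3 -m inch '[[[0,0,0],[0,0,0],0],[[0,0,0],[0,0,0],0],[[0,0,0],[0,0,0],0],[[0,0,0],[0,0,0],0]]'
python3 -c "
from h import *
p=read_camera('wrist');b=p['pixels'][200:480,120:520,::-1];cv2.imwrite('pics/w3.png',np.hstack([cv2.imread('/tmp/a.png'),b]))"
```

```text
t: 5.72
position: [712.7, -38.8, 25.5]
orientation: [-1.83, -2.553, -0.0]
contact_force: [0.2, 0.2, -0.2]
opening: 44.9
gripper_force: 0.0
t: 6.28
position: [712.7, -38.7, 25.5]
orientation: [-1.83, -2.553, -0.0]
contact_force: [0.5, 0.3, 0.6]
opening: 0.0
gripper_force: 0.0
```

View pics/w3.png

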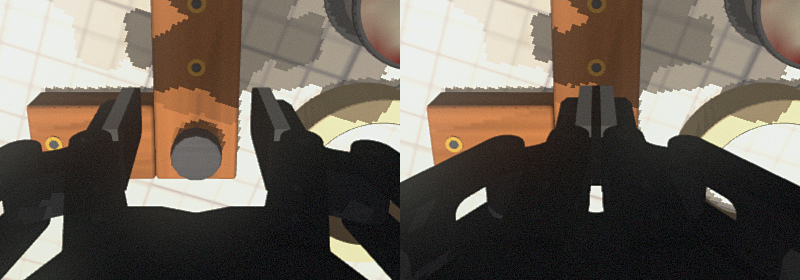

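```bash
python3 -m inch '[[[0,0,0],[0.001,0,0],0.8],[[0,0,0],[0,0,0],0.8],[[0,0,0],[0,0,0],0.8],[[0,0,0],[0,0,0],0.8],[[0,0,0],[0,0,0.006],0.8],[[0,0,0],[0,0,0.006],0.8],[[0,0,0],[0,0,0],0.8]]'
python3 -m inch '[[[0,0,0],[0,0,0.005],0.8],[[0,0,0],[0,0,0.005],0.8],[[0,0,0],[0,0,0],0.8],[[0,0,0],[0,0,0],0.8]]'
python3 -c "
from h import *
p=read_camera('wrist');save(p,'pics/w4.png')"
```

```text
t: 7.2
position: [711.8, -37.7, 12.5]
orientation: [-1.829, -2.552, 0.001]
contact_force: [0.4, -0.1, 0.1]
opening: 68.4
gripper_force: 0.0
t: 7.7
position: [712.4, -37.9, 3.6]
orientation: [1.83, 2.553, 0.0]
contact_force: [-0.9, -0.6, -0.2]
opening: 68.5
gripper_force: 0.0
```

View pics/w4.png

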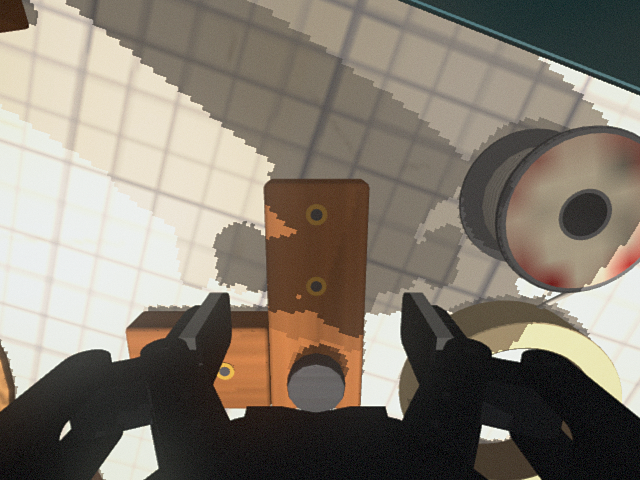

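```bash
python3 -m inch '[[[0,0,0],[0,0,0],0.4],[[0,0,0],[0,0,0],0.4],[[0,0,0],[0,0,0],0.4],[[0,0,0],[0,0,0],0.4]]' 40
python3 -c "
from h import *
p=read_camera('wrist');save(p,'pics/w5.png')"
```

```text
t: 8.25
position: [712.4, -37.8, 3.5]
orientation: [-1.83, -2.553, -0.0]
contact_force: [-0.2, -0.2, -0.8]
opening: 34.3
gripper_force: 0.0
```

View pics/w5.png

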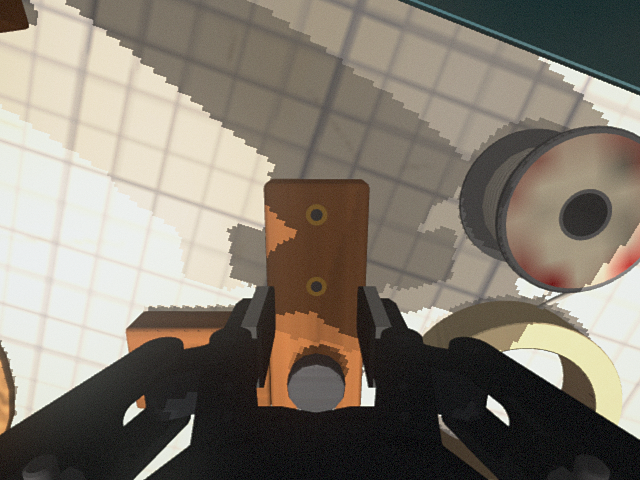

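The gripper shut to 34 mm with no grip force: the tips passed over the top face, so they really sit about 20 mm behind the reported TCP. I'll reopen and descend until I feel the table.

```bash
python3 -m inch '[[[0,0,0],[0,0,0],0.8],[[0,0,0],[0,0,0],0.8],[[0,0,0],[0,0,0],0.8],[[0,0,0],[0,0,0.005],0.8],[[0,0,0],[0,0,0.005],0.8],[[0,0,0],[0,0,0],0.8]]'
python3 -m inch '[[[0,0,0],[0,0,0.003],0.7],[[0,0,0],[0,0,0.003],0.65],[[0,0,0],[0,0,0],0.65],[[0,0,0],[0,0,0],0.65]]'
python3 -m inch '[[[0,0,0],[0,0,0.002],0.65],[[0,0,0],[0,0,0],0.65],[[0,0,0],[0,0,0],0.65]]'
python3 -m inch '[[[0,0,0],[0,0,0.002],0.65],[[0,0,0],[0,0,0],0.65],[[0,0,0],[0,0,0],0.65]]'
```

```text
t: 9.05
position: [711.8, -37.7, -7.4]
orientation: [-1.83, -2.553, 0.001]
contact_force: [-0.1, 0.7, -0.2]
opening: 68.2
gripper_force: 0.0
t: 9.55
position: [712.4, -37.8, -12.5]
orientation: [1.83, 2.553, 0.0]
contact_force: [0.4, 0.7, 0.4]
opening: 55.3
gripper_force: 0.0
t: 9.93
position: [712.4, -37.8, -14.5]
orientation: [-1.83, -2.553, -0.0]
contact_force: [0.2, -0.6, 0.1]
opening: 55.7
gripper_force: 0.0
t: 10.3
position: [712.4, -37.8, -16.5]
orientation: [-1.83, -2.553, -0.0]
contact_force: [0.4, 0.1, -0.3]
opening: 55.4
gripper_force: 0.0
```

```bash
python3 -m inch '[[[0,0,0],[0,0,0.001],0.4],[[0,0,0],[0,0,0],0.3],[[0,0,0],[0,0,0],0.3],[[0,0,0],[0,0,0],0.3]]' 60
python3 -m inch '[[[0,0,0],[0,0,-0.005],0.3],[[0,0,0],[0,0,-0.015],0.3],[[0,0,0],[0,0,-0.02],0.3],[[0,0,0],[0,0,0],0.3],[[0,0,0],[0,0,0],0.3]]'
python3 -c "
from h import *
p=read_camera('wrist');save(p,'pics/w6.png')
togo([0,0,0],18.9)
pose=[683.2,-54,np.radians(108.9)]
for d in nets.cut_out('square_a',p)[:3]: print(d['p'],np.array(d['extent'])*[640,480,640,480])"
```

```text
t: 10.8
position: [712.9, -37.9, -16.7]
orientation: [1.83, 2.553, 0.001]
contact_force: [-0.8, 0.5, 5.1]
opening: 42.5
gripper_force: 61.3
t: 11.42
position: [712.2, -37.7, 22.5]
orientation: [-1.83, -2.553, -0.0]
contact_force: [-1.1, -0.2, -2.2]
opening: 42.0
gripper_force: 61.2
t 11.475 pos [712.  -37.7  22. ] yaw 18.7 tilt z [-0.001  0.    -1.   ] turn -0.006 shift [ 0.2663 -0.6614  0.022 ] F [-0.2  0.4 -2.2] open 42.3 grip 61.2
0.86 [240.448 314.16  279.488 260.88 ]
0.71 [28.416 26.64  56.768 44.304]
```

View pics/w6.png

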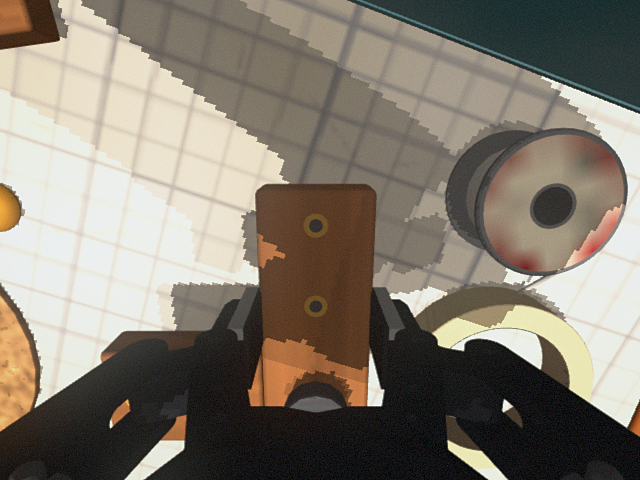

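```bash
python3 -m inch '[[[0,0,0],[0,0,-0.04],0.3],[[0,0,0],[0,0,-0.04],0.3],[[0,0,0],[0,0,-0.04],0.3],[[0,0,-0.26],[0,0,-0.018],0.3],[[0,0,-0.26],[0,0,0],0.3],[[0,0,-0.26],[0,0,0],0.3],[[0,0,-0.26],[0,0,0],0.3]]'
python3 -m inch '[[[0,0,0],[-0.0034,-0.02,0],0.3],[[0,0,0],[-0.0034,-0.03,0],0.3],[[0,0,0],[-0.0034,-0.03,0],0.3],[[0,0,0],[-0.0034,-0.03,0],0.3],[[0,0,0],[-0.0034,-0.03,0],0.3],[[0,0,0],[-0.0034,-0.03,0],0.3],[[0,0,0],[0,-0.02,0],0.3],[[0,0,0],[0,-0.01,0],0.3],[[0,0,0],[0,0,0],0.3],[[0,0,0],[0,0,0],0.3],[[0,0,0],[0,0,0],0.3]]'
python3 - <<'E'
from h import *
p=read_camera("wrist");save(p,"pics/w7.png")
b=[503,-165,np.radians(-41.1)]
for l in("square_base","square_a"):
  for d in nets.cut_out(l,p)[:3]:
    print(l,round(d["p"],2),np.round(np.array(d["extent"])*[640,480,640,480]))
    if (d["mask"]*render(p,b,5)).sum()/d["mask"].sum()>.4:
        x,f=fit(p,d["mask"],b,5);print(np.round(x[:2],1),round(np.degrees(x[2]),1),round(f,3))
g=gpt([503,-165,np.radians(138.9)],(5.9,-33));togo([*g,40],48.9)
E
```

```text
t: 12.4
position: [712.0, -37.8, 159.7]
orientation: [-1.106, -2.939, 0.001]
contact_force: [0.7, -0.3, -2.4]
opening: 42.3
gripper_force: 61.9
t: 13.78
position: [595.7, -200.1, 160.3]
orientation: [-1.11, -2.939, -0.0]
contact_force: [0.4, -0.7, -1.3]
opening: 42.2
gripper_force: 61.9
square_base 0.58 [268. 103. 150. 154.]
[ 502.6 -166.2] -41.2 0.023
square_a 0.65 [239. 313. 276. 258.]
t 13.925 pos [ 595.5 -200.8  160.4] yaw 48.6 tilt z [-0.  0. -1.] turn -0.012 shift [ 0.0991 -0.0008  0.1204] F [ 0.3  0.2 -2.5] open 42.1 grip 61.9
```

View pics/w7.png

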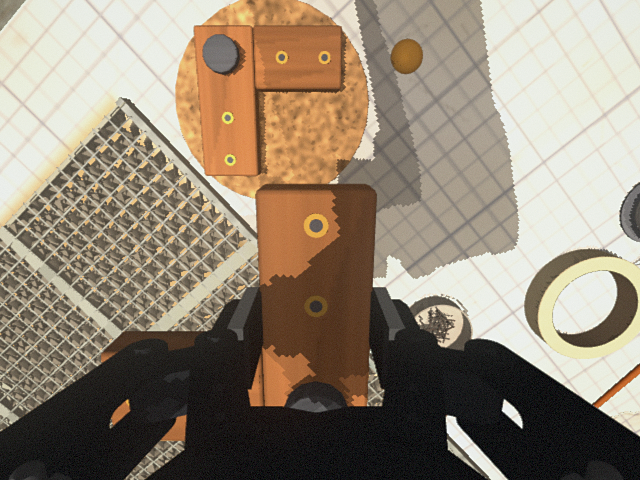

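```bash
python3 - <<'E'
from h import *
p=read_camera("wrist");s=arm.get_state();t=s["position"];a=np.radians(48.6+90)
for off in(14,17):
  for q in(3.9,5.9,7.9):
    c=t[:2]-loc2w([0,0,a],[[q,-33]])[0]
    print(off,q,[np.round(proj(p,[*loc2w([*c,a],[k])[0],t[2]+off+20])) for k in([55,-55],[55,-11],[11,-33])])
g=gpt([502.6,-166,np.radians(138.8)],(5.9,-33));togo([*g,40],48.8)
E
```

```text
14 3.9 [array([377., 183.]), array([255., 183.]), array([316., 296.])]
14 5.9 [array([377., 188.]), array([256., 188.]), array([316., 300.])]
14 7.9 [array([377., 194.]), array([256., 194.]), array([316., 305.])]
17 3.9 [array([379., 184.]), array([254., 184.]), array([316., 299.])]
17 5.9 [array([379., 189.]), array([254., 189.]), array([316., 304.])]
17 7.9 [array([378., 195.]), array([255., 195.]), array([316., 308.])]
t 13.975 pos [ 595.4 -200.9  160.4] yaw 48.6 tilt z [-0.  0. -1.] turn -0.009 shift [ 0.0987 -0.0018  0.1204] F [-0.4  0.2 -1.2] open 42.1 grip 61.9
```

```bash
python3 -m inch '[[[0,0,-0.009],[0.02,-0.0018,0],0.3],[[0,0,0],[0.03,0,0],0.3],[[0,0,0],[0.03,0,0],0.3],[[0,0,0],[0.0176,0,0],0.3],[[0,0,0],[0,0,0.03],0.3],[[0,0,0],[0,0,0.03],0.3],[[0,0,0],[0,0,0.03],0.3],[[0,0,0],[0,0,0.02],0.3],[[0,0,0],[0,0,0.015],0.3],[[0,0,0],[0,0,0.01],0.3],[[0,0,0],[0,0,0],0.3],[[0,0,0],[0,0,0],0.3]]'
python3 - <<'E'
from h import *
g=gpt([502.6,-166,np.radians(138.8)],(4.8,-33));togo([*g,10],48.8)
E
```

```text
t: 15.48
position: [521.2, -138.3, 26.2]
orientation: [1.105, 2.94, 0.001]
contact_force: [-0.6, 0.3, -2.0]
opening: 41.9
gripper_force: 61.8
t 15.475 pos [ 521.2 -138.3   26.2] yaw 48.8 tilt z [ 0.001  0.    -1.   ] turn -0.001 shift [ 0.0005 -0.0001  0.0162] F [-0.6  0.3 -2. ] open 41.9 grip 61.8
```

Aligned. I lower slowly until it touches.

```bash
python3 -m inch '[[[0,0,0],[0.0005,0,0.005],0.3],[[0,0,0],[0,0,0.005],0.3],[[0,0,0],[0,0,0.002],0.3],[[0,0,0],[0,0,0],0.3],[[0,0,0],[0,0,0],0.3]]'
python3 -m inch '[[[0,0,0],[0,0,0.0015],0.3],[[0,0,0],[0,0,0.0015],0.3],[[0,0,0],[0,0,0.001],0.3],[[0,0,0],[0,0,0],0.3]]'
```

```text
t: 16.1
position: [520.4, -137.8, 13.6]
orientation: [1.106, 2.94, 0.0]
contact_force: [-0.3, -0.4, -1.7]
opening: 41.8
gripper_force: 61.9
t: 16.6
position: [520.2, -137.8, 9.4]
orientation: [-1.106, -2.94, -0.0]
contact_force: [-0.5, 0.0, -2.0]
opening: 42.3
gripper_force: 61.9
```

```bash
python3 -m inch '[[[0,0,0],[0,0,0.001],0.3],[[0,0,0],[0,0,0.0005],0.3],[[0,0,0],[0,0,0],0.3]]'
python3 -m inch '[[[0,0,0],[0,0,0.001],0.3],[[0,0,0],[0,0,0],0.3],[[0,0,0],[0,0,0],0.3]]'
```

```text
t: 16.98
position: [520.3, -137.8, 8.2]
orientation: [1.106, 2.941, 0.0]
contact_force: [-1.6, 1.2, 2.9]
opening: 42.2
gripper_force: 62.3
t: 17.35
position: [520.4, -137.8, 8.1]
orientation: [-1.106, -2.94, -0.001]
contact_force: [-7.1, 2.7, 15.4]
opening: 42.1
gripper_force: 63.8
```

```bash
python3 -m inch '[[[0,0,0],[0,0,-0.001],0.3],[[0,0,0],[0,0,0],0.45],[[0,0,0],[0,0,0],0.66],[[0,0,0],[0,0,0],0.66],[[0,0,0],[0,0,0],0.66],[[0,0,0],[0,0,-0.01],0.66],[[0,0,0],[0,0,-0.03],0.66],[[0,0,0],[0,0,-0.05],0.7],[[0,0,0],[0,0,-0.04],0.7],[[0,0,0],[0,0,-0.02],0.7],[[0,0,0],[0,0,0],0.7]]'
python3 - <<'E'
from h import *
# near square grasp; near pose est, tool yaw 115..
n=[492.4,54.1,np.radians(26)]
g=gpt(n,(5,-33));togo([*g,150],116)
E
```

```text
t: 18.73
position: [521.3, -138.1, 159.9]
orientation: [1.105, 2.937, 0.002]
contact_force: [0.1, 0.6, -0.5]
opening: 60.0
gripper_force: 0.0
t 18.725 pos [ 521.3 -138.1  159.9] yaw 48.8 tilt z [ 0.004  0.    -1.   ] turn -2.346 shift [-0.0633  0.1524  0.0099] F [ 0.1  0.6 -0.5] open 60.0 grip 0.0
```

```bash
python3 -m inch '[[[0,0,-0.335],[0,0,0],0.7],[[0,0,-0.335],[0,0,0],0.7],[[0,0,-0.335],[0,0,0],0.7],[[0,0,-0.335],[0,0,0],0.7],[[0,0,-0.335],[0,0,0],0.7],[[0,0,-0.335],[0,0,0],0.7],[[0,0,-0.335],[0,0,0],0.7]]'
python3 -m inch '[[[0,0,0],[-0.0127,0.0305,0],0.7],[[0,0,0],[-0.0127,0.0305,0],0.7],[[0,0,0],[-0.0127,0.0305,0],0.7],[[0,0,0],[-0.0127,0.0305,0],0.7],[[0,0,0],[-0.0125,0.0304,0],0.7],[[0,0,0],[0,0,0],0.7],[[0,0,0],[0,0,0],0.7],[[0,0,0],[0,0,0],0.7]]'
python3 - <<'E'
from h import *
p=read_camera("wrist");q=read_camera("top");save(p,"pics/w8.png")
n=[492.4,54.1,np.radians(26)];a=[502.6,-166,np.radians(138.8)];b=[502.6,-166,np.radians(-41.2)]
for pic in(p,q):
 for l in("square_a","square_base"):
  for d in nets.cut_out(l,pic)[:4]:
   print(l,round(d["p"],2),np.round(np.array(d["extent"])*[640,480,640,480]))
   for nm,x0,z in(("near",n,0),("A",a,25)):
    r=render(pic,x0,z)
    if (d["mask"]*r).sum()/np.maximum(d["mask"],r).sum()>.4:
        x,f=fit(pic,d["mask"],x0,z);print(nm,np.round(x[:2],1),round(np.degrees(x[2]),1),round(f,3))
togo([*gpt(n,(5,-33)),-14.5],116)
E
```

```text
t: 19.6
position: [519.6, -137.8, 156.8]
orientation: [0.714, -3.058, -0.001]
contact_force: [0.6, 0.6, -0.0]
opening: 59.6
gripper_force: 0.0
t: 20.6
position: [510.3, 25.8, 157.7]
orientation: [0.703, -3.061, 0.0]
contact_force: [-0.4, -0.9, 0.2]
opening: 59.5
gripper_force: 0.0
square_a 0.91 [ 97. 119. 194. 168.]
A [ 503.2 -167. ] 139.0 0.023
square_a 0.63 [358. 215. 138. 125.]
near [492.2  53.8] 25.9 0.021
square_base 0.68 [122.  85. 158. 163.]
square_a 0.78 [247. 281.  41.  53.]
near [493.3  55.8] 26.4 0.327
square_a 0.64 [336. 260.  70.  50.]
A [ 503.3 -164.4] 139.0 0.061
square_base 0.97 [339. 286.  42.  26.]
t 20.9 pos [510.5  26.6 158. ] yaw 115.9 tilt z [ 0.  0. -1.] turn -0.002 shift [-0.0008 -0.0004  0.1725] F [ 0.1  0.  -0.2] open 59.5 grip 0.0
```

View pics/w8.png

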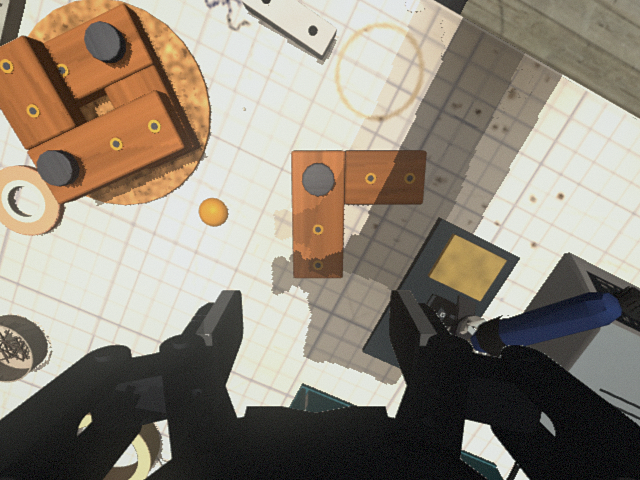

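```bash
python3 -m inch '[[[0,0,0],[-0.0008,0,0.02],0.7],[[0,0,0],[0,0,0.04],0.7],[[0,0,0],[0,0,0.04],0.7],[[0,0,0],[0,0,0.03],0.7],[[0,0,0],[0,0,0.02],0.7],[[0,0,0],[0,0,0.01],0.7],[[0,0,0],[0,0,0.005],0.7],[[0,0,0],[0,0,0],0.7],[[0,0,0],[0,0,0],0.7]]'
python3 - <<'E'
from h import *
togo([*gpt([492.2,53.8,np.radians(25.9)],(5,-33)),-14.5],115.9)
E
```

```text
t: 22.02
position: [511.7, 27.3, -6.3]
orientation: [-0.706, 3.06, 0.0]
contact_force: [0.2, -0.1, -0.1]
opening: 59.8
gripper_force: 0.0
t 22.025 pos [511.7  27.3  -6.3] yaw 116.0 tilt z [ 0.001  0.    -1.   ] turn 0.002 shift [ 0.001  -0.0007  0.0082] F [ 0.2 -0.1 -0.1] open 59.8 grip 0.0
```

```bash
python3 -m inch '[[[0,0,0],[0,-0.0007,0.005],0.7],[[0,0,0],[0,0,0.003],0.7],[[0,0,0],[0,0,0],0.7],[[0,0,0],[0,0,0],0.4],[[0,0,0],[0,0,0],0.3],[[0,0,0],[0,0,0],0.3],[[0,0,0],[0,0,0],0.3]]' 60
python3 -m inch '[[[0,0,0],[0,0,-0.005],0.3],[[0,0,0],[0,0,-0.015],0.3],[[0,0,0],[0,0,-0.03],0.3],[[0,0,0],[0,0,-0.04],0.3],[[0,0,0],[0,0,-0.04],0.3],[[0,0,0],[0,0,-0.035],0.3],[[0,0,0],[0,0,0],0.3],[[0,0,0],[0,0,0],0.3]]'
python3 - <<'E'
from h import *
a=np.radians(-41.1);g=gpt([502.8,-166.3,a],(5,-33))
# look point 80 mm towards tool -x (tool x at 48.9+90)
togo([g[0]+0*60,g[1],165],48.9)
E
```

```text
t: 22.9
position: [511.7, 26.7, -14.6]
orientation: [-0.706, 3.061, 0.0]
contact_force: [-1.1, -0.1, 5.9]
opening: 42.2
gripper_force: 61.3
t: 23.9
position: [510.9, 26.5, 149.6]
orientation: [0.706, -3.061, -0.0]
contact_force: [-1.1, -0.9, -3.3]
opening: 42.1
gripper_force: 61.5
t 23.9 pos [510.9  26.5 149.6] yaw 116.0 tilt z [-0.001  0.    -1.   ] turn 2.341 shift [-0.1256 -0.1836 -0.0154] F [-1.1 -0.9 -3.3] open 42.1 grip 61.5
```

```bash
python3 -m inch '[[[0,0,0],[0,-0.02,-0.01],0.3],[[0,0,0],[0,-0.03,-0.01],0.3],[[0,0,0],[0,-0.03,0],0.3],[[0,0,0],[0,-0.03,0],0.3],[[0,0,0],[0,-0.02,0],0.3],[[0,0,0.335],[0,0,0],0.3],[[0,0,0.335],[0,0,0],0.3],[[0,0,0.335],[0,0,0],0.3],[[0,0,0.335],[0,0,0],0.3],[[0,0,0.335],[0,0,0],0.3],[[0,0,0.335],[0,0,0],0.3],[[0,0,0.335],[0,0,0],0.3]]'
python3 - <<'E'
from h import *
togo([*gpt([502.9,-166.6,np.radians(-41.1)],(5.7,-33)),165],48.9)
E
```

```text
t: 25.4
position: [567.4, -90.2, 168.4]
orientation: [-1.113, -2.935, 0.002]
contact_force: [-0.4, 0.1, -2.7]
opening: 41.9
gripper_force: 61.6
t 25.4 pos [567.4 -90.2 168.4] yaw 48.5 tilt z [-0.003 -0.    -1.   ] turn -0.015 shift [-0.0073 -0.1329  0.0034] F [-0.4  0.1 -2.7] open 41.9 grip 61.6
```

```bash
python3 -m inch '[[[0,0,0],[0,-0.02,0],0.3],[[0,0,0],[-0.0073,-0.03,0],0.3],[[0,0,0],[0,-0.03,0],0.3],[[0,0,0],[0,-0.03,0],0.3],[[0,0,0],[0,-0.0229,0],0.3],[[0,0,0],[0,0,0.02],0.3],[[0,0,0],[0,0,0.03],0.3],[[0,0,0],[0,0,0.03],0.3],[[0,0,0],[0,0,0.025],0.3],[[0,0,0],[0,0,0.015],0.3],[[0,0,0],[0,0,0],0.3],[[0,0,0],[0,0,0],0.3]]'
python3 - <<'E'
from h import *
togo([*gpt([502.9,-166.6,np.radians(-41.1)],(5.7,-33)),33],48.9)
E
```

```text
t: 26.9
position: [486.9, -195.3, 50.9]
orientation: [1.105, 2.939, 0.0]
contact_force: [0.5, -1.0, -2.6]
opening: 41.8
gripper_force: 61.6
t 26.9 pos [ 486.9 -195.3   50.9] yaw 48.8 tilt z [ 0.001 -0.    -1.   ] turn -0.004 shift [ 0.0011 -0.0008  0.0179] F [ 0.5 -1.  -2.6] open 41.8 grip 61.6
```

```bash
python3 -m inch '[[[0,0,0],[0.0006,-0.0004,0.007],0.3],[[0,0,0],[0,0,0.005],0.3],[[0,0,0],[0,0,0.003],0.3],[[0,0,0],[0,0,0],0.3],[[0,0,0],[0,0,0],0.3]]'
python3 -m inch '[[[0,0,0],[0,0,0.0015],0.3],[[0,0,0],[0,0,0.0015],0.3],[[0,0,0],[0,0,0],0.3],[[0,0,0],[0,0,0],0.3]]'
python3 -c "
from h import *
togo([*gpt([502.9,-166.6,np.radians(-41.1)],(5.7,-33)),30.5],48.9)"
```

```text
t: 27.52
position: [485.7, -195.0, 35.1]
orientation: [1.106, 2.94, 0.0]
contact_force: [0.1, -0.2, -2.8]
opening: 41.9
gripper_force: 61.6
t: 28.02
position: [485.6, -194.9, 32.0]
orientation: [-1.106, -2.941, -0.0]
contact_force: [-0.0, -0.5, -3.1]
opening: 41.8
gripper_force: 61.6
t 28.025 pos [ 485.6 -194.9   32. ] yaw 48.8 tilt z [-0.  0. -1.] turn -0.004 shift [-0.0001 -0.0003  0.0015] F [-0.  -0.5 -3.1] open 41.8 grip 61.6
```

```bash
python3 -m inch '[[[0,0,0],[0,0,0.001],0.3],[[0,0,0],[0,0,0.0005],0.3],[[0,0,0],[0,0,0],0.3]]'
python3 -m inch '[[[0,0,0],[0,0,0.0005],0.3],[[0,0,0],[0,0,0],0.3],[[0,0,0],[0,0,0],0.3]]'
```

```text
t: 28.4
position: [485.7, -194.9, 30.5]
orientation: [1.106, 2.941, 0.0]
contact_force: [0.9, 0.1, -1.3]
opening: 41.9
gripper_force: 61.7
t: 28.78
position: [485.7, -195.0, 30.4]
orientation: [1.106, 2.941, 0.001]
contact_force: [-2.6, 1.4, 5.7]
opening: 41.6
gripper_force: 62.5
```

Contact. Open modestly (A's knob is near the inner finger), then raise, back away and look.

```bash
python3 -m inch '[[[0,0,0],[0,0,0],0.45],[[0,0,0],[0,0,0],0.58],[[0,0,0],[0,0,0],0.58],[[0,0,0],[0,0,0],0.58],[[0,0,0],[0,0,-0.01],0.58],[[0,0,0],[0,0,-0.03],0.58],[[0,0,0],[0,0,-0.05],0.6],[[0,0,0],[0,0,-0.04],0.6],[[0,0,0],[-0.03,0,-0.02],0.6],[[0,0,0],[-0.04,0,0],0.6],[[0,0,0],[-0.04,0,0],0.6],[[0,0,0],[0,0,0],0.6]]'
python3 -m inch '[[[0,0,0],[0,0,0],0.6],[[0,0,0],[0,0,0],0.6],[[0,0,0],[0,0,0],0.6]]'
python3 - <<'E'
from h import *
p=read_camera("wrist");save(p,"pics/w9.png");togo([0,0,0],0)
t=[502.9,-166.6,np.radians(-41.1)]
for l in("square_a","square_base"):
  for d in nets.cut_out(l,p)[:4]:
   print(l,round(d["p"],2),np.round(np.array(d["extent"])*[640,480,640,480]))
for z,a in((45,0),(25,np.pi),(5,0)): print([np.round(proj(p,[*k,z+20])).astype(int).tolist() for k in loc2w([*t[:2],t[2]+a],L)])
E
```

```text
t: 30.28
position: [569.0, -269.2, 179.7]
orientation: [-1.107, -2.939, 0.003]
contact_force: [-0.8, -0.1, -0.4]
opening: 51.5
gripper_force: 0.0
t: 30.65
position: [568.2, -266.9, 180.5]
orientation: [1.105, 2.94, 0.001]
contact_force: [0.1, 1.0, -0.2]
opening: 51.3
gripper_force: 0.0
t 30.7 pos [ 568.3 -266.9  180.4] yaw 48.8 tilt z [ 0.001  0.001 -1.   ] turn 1.704 shift [ 0.2669 -0.5683  0.1804] F [ 0.   0.5 -0.5] open 51.4 grip 0.0
square_a 0.64 [387. 103.  87.  87.]
square_a 0.63 [363.  75. 162. 146.]
square_a 0.48 [486.  34.  33.  39.]
square_base 0.6 [360.  62.  22.  11.]
[[282, -23], [286, 148], [345, 148], [347, 50], [442, 50], [448, -23]]
[[426, 147], [438, -11], [377, -11], [373, 88], [286, 88], [288, 147]]
[[286, -1], [289, 147], [341, 147], [343, 61], [425, 61], [430, -1]]
```

View pics/w9.png

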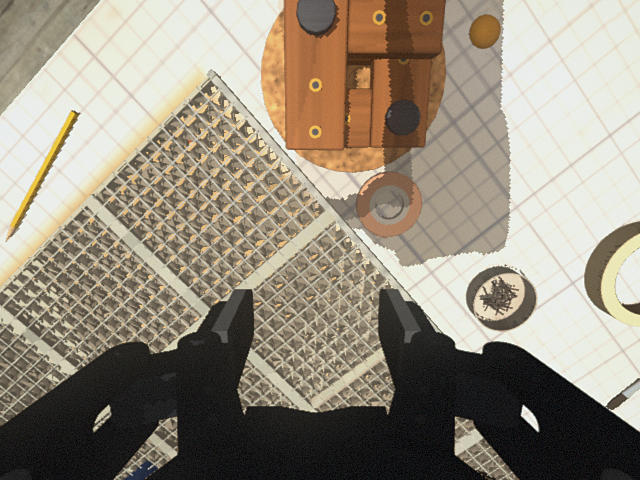

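The pile stands with its edges flush: the arm ends meet at row 148, the top knob is at (317,12), and the middle knob is diagonally across at (403,117). Nothing else has moved.

```bash
python3 -c "
from station import arm
print(arm.hand_in())"
```

```text
the job is handed in; nothing more can be done
None
```

The job is handed in: both loose squares are stacked on the base square on the mat, knobs up, each turned half round from the one below, edges flush to about 2 mm, at 30.7 s of the 58 s; the hand-in call returned no verdict.

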